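# Hang the check mass on the load-cell ring

### The job

Hang the steel check mass on the ring of the load-cell stand: push its snap hook against the ring so that the red gate gives way and flicks shut behind it, then leave the mass hanging freely and quietly from the bowl of the hook. Leave the three other steel weights standing where they are.

Things in the scene. Friction and masses are not known exactly. Their poses are not given: they have to be found in the camera images.
- check_mass: Check mass, 0.45 to 0.7 kg, upright on the bench: steel cylinder 48 mm wide, 35 mm high, above it a flat blue snap hook of 10 mm round bar and a yellow grip tab, 170 mm tall in all. Origin: centre of the underside, z up; x points to the hook's mouth. Hook lies in the x-z plane: base bar z 47 to 58 mm, spine x -24 to -14 mm, 28 mm wide inside, bowl on top, nose x 14 to 24 mm.
- mouth (a point): Middle of the hook's mouth, at x = 19, z = 78 mm of the check mass, axes as the check mass. The mouth, between base bar (z 58 mm) and nose (ends at z 93 mm), is shut by the red gate. A bar with its centre within 8 mm of this height pushes the gate in and enters until it is over the axis (x = 0); as the hook is then let down it slides past the gate's tip into the bowl and the gate springs shut.
- grip_tab (a point): Centre of the yellow grip tab, on the axis of the check mass at z = 149 mm; the tab is 26 mm along x, 12 mm thick along y (the way to pinch it) and reaches from z = 128 to 170 mm. Axes as the check mass.
- bowl (a point): Where the centre of the ring's bar lies in the hook's bowl when the mass hangs: on the axis of the check mass at z = 115 mm (37 mm above the mouth's middle; the bowl's inside top is at z = 120 mm). Axes as the check mass.
- gate (a joint): Angle of the red gate (7 mm thick, 33 mm long), hinged at the hook's base at x = 19 mm, z = 58 mm: 0 = shut (upright below the nose), grows to 1.3 rad as it is pushed inward, towards the spine. A spring shuts it: 2 to 5 N at the tip. It opens inward only.
- ring_center (a point): Centre of the steel ring of the load-cell stand. The ring is fixed and level, its bar's centre 190 mm above the bench; 10 mm round bar, 64 mm mean diameter (54 inside, 74 outside). The x axis points from the ring's centre to the stand's column; the ring's side at -x is free, with nothing above or below it.
- stand: Grey load-cell stand, fixed. Origin on the bench under the ring's centre, z up, x towards the column. A 14 mm pin (x 36 to 55 mm) and a beam 30 x 30 mm, both at the ring's height, join the ring to a column 45 mm wide at x 160 to 190 mm, 230 mm tall. Base plate 16 mm thick, 150 mm wide, x 30 to 230 mm.
- weight_a: Knob-topped steel weight, 50 mm in diameter, 80 mm tall, standing on the bench; origin: centre of its underside. To be left alone.
- weight_b: Knob-topped steel weight, 42 mm in diameter, 66 mm tall, standing on the bench; origin: centre of its underside. To be left alone.
- weight_c: The same as weight_b, elsewhere on the bench. To be left alone.
Mind the look-alikes: they are no part of the job. What is shaped like the check_mass but green or purple is not meant.

How it is judged:
By the outcome, as a careful person would: the job done as asked, in the order asked, and still so for the second after the job is handed in, with the robot touching nothing.
It also fails if it takes over 45 s, if anything falls off the work surface, if the arm or the gripper's body presses on something with over 40 N, if the wrist force passes 120 N, or if a joint passes its speed limit or range.

### The arm

A 7-joint arm with a two-finger parallel gripper is mounted at the origin on the work surface. World frame = base frame: x ahead of the robot, y to its left, z up, the work surface at z = 0. Lengths are in m, angles in rad, forces in N, time in s.
With the tool pointing down it reaches from about 0.4 to 0.85 m from the base axis. Payload 4.5 kg.
Tool frame: the origin (TCP) lies at the very end of the fingers, on their centre line; the grasp point (between the pads) lies 19 mm behind it; y points along the fingers, x is the direction in which the jaws open and shut, and the axes are right-handed (so a half turn about y gives the same grasp; the last joint's range is limited). The gripper opens to 88 mm and grips with 3 to 60 N. Pads are 18 mm wide; open, the fingers measure 123 mm over their backs; the gripper's body (75 mm by 187 mm) begins 45 mm behind the grasp point.
Start: joints at [-1.132, 0.689, -0.195, 1.565, 0.157, 0.902, -0.215], TCP at [0.246, 0.575, 0.239] pointing down, gripper open.
Joint ranges: [-3.01, 3.01], [-0.46, 2.08], [-1.47, 1.51], [0.13, 2.56], [-1, 4.14], [0.04, 2.09], [-2.66, 2.66]. Speed limits (rad/s): [2.57, 2.57, 3.14, 3.14, 3.14, 3.14, 3.14].

### API

Orientations are given as a unit quaternion [x, y, z, w].
In Python, from plant import r gives the robot as it stands.
- The arm moves only by the shell command python3 -m inch 'ROWS' [OPENING] [FORCE]. ROWS is JSON, a list of rows, each a list of 6 numbers: the shift along the tool's x, y, z in mm, then the turn, a rotation vector about the tool's x, y, z in rad. In form: [[x, y, z, ax, ay, az], ...]. A call has 1 to 12 rows; each row shifts and turns the commanded pose from where the row before left it, along the tool's axes as they then stand; what a row does not reach is not made up. A row lasts 1/12 s, in which the tool goes at most 41.7 mm and 7.16 degrees, less where a joint would pass 70% of its speed; a pose out of reach is approached as far as the arm can. A call is refused whole if a number of a shift passes 41.7 or a number of a turn 0.125, either way. A call with a gripper value outside its range is refused whole. OPENING is the finger opening in mm, from 0 to 88.1, set as the call begins (- or left out, the last holds). The fingers move at their own pace and stop on an object; FORCE is the grip in N (left out, the last holds). Time passes only in rows, so rows that do not move let the fingers close. It gives the time, the measured TCP pose, the force and the opening at its end, in the units of the state.
- r.get_state(): the state, without advancing time (a new reading comes with each control period).
- r.snapshot(name): name is "scene" or "top" or "wrist"; returns a dict with "img" (384x512x3 uint8, red, green, blue), "range_z" (384x512 float32, m along the optical axis (not along the pixel's ray), 0 where there is no reading), "mtx" (3x3 intrinsics, pixels), "camera_from_world" (4x4, takes a point from world to camera coordinates); the wrist camera has in their place "tool_from_camera" (4x4, takes a point from camera to tool coordinates, whose origin is the TCP and whose axes are the tool frame's). Camera axes: x right, y down, z forward; pixel columns grow to the right and rows downward; lengths in m; the calibration is good to about 2 mm. The wrist camera is an equidistant fisheye: a pixel r from the principal point sees the ray r / f radians off the axis. A picture is of the moment at which its call begins: read the wrist's pose just before it.
- r.finish_job(): hands the job in, once; it reports no verdict.
The state is a dict: "clock": time; "q": joint angles; "qd": joint speeds; "joint_torque": joint torques, N m; "tool_pos": TCP position; "eef_rot": TCP orientation; "contact_force": force on the tool from outside, world axes, zero at the start; "moment": the same for the moment, N m; "opening": opening from 0.0 (shut) to 1.0 (fully open).
Only numpy, scipy, OpenCV 4.12 (cv2) and the standard library are available. Lean on these libraries where they do the work, as an engineer would, in place of code of your own. Each camera call takes 0.05 s, during which the arm holds its last target.

## Working session

There is one attempt and no reset: what is moved stays moved. The work goes in short steps, Python scripts to look and compute and a shell command to move; the robot and the scene stay as the last step left them, time stands still between calls to the robot, and variables do not carry over. Pictures are saved under pics/ and viewed, and the job is handed in when it is done.

```bash
ls; mkdir -p pics
cat > h.py <<'E'
import numpy as np, cv2
from plant import r
def save(n,img): cv2.imwrite(f'pics/{n}.png',cv2.cvtColor(img,cv2.COLOR_RGB2BGR))
E
python3 - <<'E'
from h import *
np.set_printoptions(precision=4,suppress=True)
for n in ("scene","top","wrist"):
    s=r.snapshot(n); save(n+'0',s['img']); np.savez(f'{n}0.npz',**s)
    print(n,s['mtx'].tolist(), s.get('camera_from_world',s.get('tool_from_camera')))
print(r.get_state())
E
```

```text
pics
scene [[497.5750996912893, 0.0, 258.4468319127723], [0.0, 497.5750996912893, 190.4270136104238], [0.0, 0.0, 1.0]] [[ 0.0774  0.997   0.0095 -0.0783]
 [ 0.5732 -0.0367 -0.8186 -0.1832]
 [-0.8157  0.0688 -0.5743  1.6821]
 [ 0.      0.      0.      1.    ]]
top [[364.12430898016186, 0.0, 253.21189025071325], [0.0, 364.12430898016186, 188.45603790416578], [0.0, 0.0, 1.0]] [[-0.0301 -0.9995  0.0014  0.0824]
 [-0.9936  0.0297 -0.1085  0.5241]
 [ 0.1085 -0.0047 -0.9941  0.9034]
 [ 0.      0.      0.      1.    ]]
wrist [[297.3186396354542, 0.0, 258.3332815350448], [0.0, 297.3186396354542, 192.9305247336956], [0.0, 0.0, 1.0]] [[ 1.      0.0002  0.0009 -0.001 ]
 [-0.0008 -0.3175  0.9483 -0.146 ]
 [ 0.0005 -0.9483 -0.3175  0.0827]
 [ 0.      0.      0.      1.    ]]
{'clock': 0.15, 'q': array([-1.1322,  0.6898, -0.1946,  1.5661,  0.1573,  0.9025, -0.2151]), 'qd': array([-0.0018, -0.0022, -0.0025, -0.0043, -0.0004,  0.0002, -0.0007]), 'joint_torque': array([ -0.0019, -52.7861,  -1.2685, -15.3587,  -0.0525,   0.0039,
         0.0001]), 'tool_pos': array([0.246 , 0.5741, 0.2381]), 'eef_rot': array([ 0.5906,  0.3889, -0.3897, -0.59  ]), 'contact_force': array([ 0.0318, -0.2167, -0.2305]), 'moment': array([ 0.0307, -0.0161, -0.0195]), 'opening': 0.9995843461230742}
```

View pics/scene0.png

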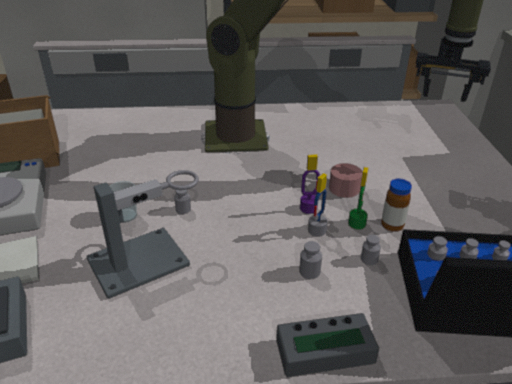

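View pics/top0.png

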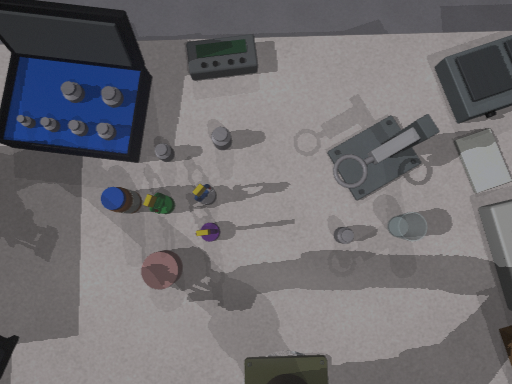

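View pics/wrist0.png

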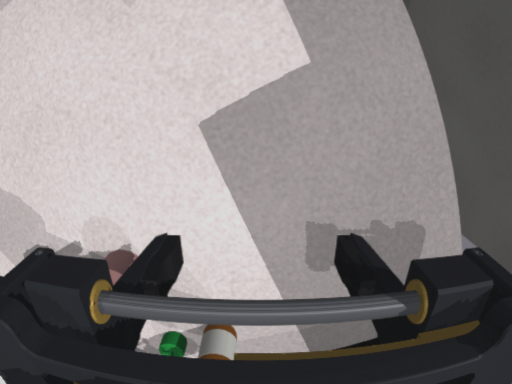

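The scene view shows the blue hook at about (320,205), with purple at (310,185) and green at (360,200). The ring is at (183,181) in the scene view and (350,172) in the top view. In the top view the check mass is at (204,193). Next I measure their positions.

```bash
cat >> h.py <<'E'
def cloud(s):
    K=s['mtx'];T=np.linalg.inv(s['camera_from_world']);z=s['range_z']
    v,u=np.mgrid[:384,:512]
    P=np.stack([(u-K[0,2])/K[0,0]*z,(v-K[1,2])/K[1,1]*z,z],-1)
    return P@T[:3,:3].T+T[:3,3]
E
python3 - <<'E'
from h import *
np.set_printoptions(precision=4,suppress=True)
for n in ("scene","top"):
    s=dict(np.load(n+'0.npz')); P=cloud(s); hsv=cv2.cvtColor(s['img'],cv2.COLOR_RGB2HSV); H,S,V=[hsv[...,i].astype(int) for i in range(3)]
    box={'scene':(slice(150,250),slice(290,380)),'top':(slice(170,250),slice(135,230))}[n]
    m=np.zeros(H.shape,bool);m[box]=True
    for nm,c in dict(yellow=(H>20)&(H<35)&(S>150),blue=(H>108)&(H<128)&(S>110),red=((H<8)|(H>172))&(S>150)).items():
        k,l,st,ce=cv2.connectedComponentsWithStats((m&c&(s['range_z']>0)).astype(np.uint8))
        for i in range(1,k):
            if st[i,4]<4: continue
            p=P[l==i]
            print(n,nm,ce[i],st[i,4],'med',np.median(p,0),'min',p.min(0),'max',p.max(0))
    # ring
    b={'scene':(slice(165,200),slice(155,210)),'top':(slice(145,200),slice(325,375))}[n]
    m=np.zeros(H.shape,bool);m[b]=True
    m&=(abs(P[...,2]-.19)<.015); p=P[m]; print(n,'ring pts',len(p),p.min(0),p.max(0))
    if n=='top':
        m2=abs(P[...,2]-.2)<.02; m2[:, :320]=0; m2[:,440:]=0; m2[200:]=0
        p=P[m2]; print(len(p),p.min(0),p.max(0))
    for nm,(a,bb) in {'scene':dict(c=(650,380,),),'top':{}}[n].items(): pass
    big=cv2.resize(s['img'][{'scene':slice(145,245),'top':slice(150,250)}[n],{'scene':slice(280,400),'top':slice(130,250)}[n]],None,fx=6,fy=6,interpolation=cv2.INTER_CUBIC); save(n+'z',big)
E
```

```text
scene yellow [311.7953 161.811 ] 127 med [0.424  0.1796 0.1542] min [0.4151 0.1687 0.1297] max [0.4291 0.1913 0.173 ]
scene yellow [363.9041 176.274 ] 73 med [0.5023 0.2939 0.1584] min [0.4849 0.2889 0.1301] max [0.5084 0.302  0.1729]
scene yellow [321.2955 182.5758] 132 med [0.5203 0.1863 0.1543] min [0.5049 0.1766 0.1302] max [0.5289 0.2005 0.1728]
scene blue [324.875 192.625] 8 med [0.503  0.2021 0.1131] min [0.4987 0.1979 0.1024] max [0.5074 0.2039 0.1239]
scene blue [314.6 201.2] 10 med [0.5289 0.1718 0.1053] min [0.524  0.1712 0.0991] max [0.5309 0.176  0.1181]
scene blue [323.6 201.2] 5 med [0.5036 0.2015 0.0883] min [0.5025 0.199  0.0843] max [0.5044 0.2021 0.09  ]
scene blue [322.6 207.2] 5 med [0.5031 0.2009 0.0688] min [0.5    0.1981 0.0633] max [0.5044 0.2013 0.07  ]
scene blue [320.5556 211.5556] 9 med [0.506  0.1954 0.0585] min [0.5015 0.1893 0.0541] max [0.5152 0.1996 0.0597]
scene red [314.7857 210.7143] 14 med [0.5281 0.175  0.0756] min [0.5265 0.1735 0.0652] max [0.533  0.1773 0.0909]
scene ring pts 443 [ 0.5057 -0.1957  0.1764] [ 0.5891 -0.102   0.205 ]
top yellow [197.5714 189.0536] 56 med [0.5132 0.1871 0.17  ] min [0.5026 0.1782 0.1677] max [0.5242 0.198  0.1734]
top yellow [147.2545 199.8364] 55 med [0.4927 0.2971 0.1707] min [0.4819 0.2889 0.1682] max [0.5057 0.3035 0.1734]
top yellow [201.9259 232.2778] 54 med [0.4203 0.1795 0.1702] min [0.4143 0.1689 0.1685] max [0.4248 0.1922 0.1738]
top blue [205.25 192.25] 12 med [0.5179 0.1861 0.0566] min [0.5103 0.1815 0.054 ] max [0.5229 0.191  0.0605]
top blue [195.7143 197.    ] 7 med [0.5003 0.199  0.1216] min [0.4981 0.1965 0.1167] max [0.5029 0.202  0.123 ]
top ring pts 548 [ 0.505  -0.1941  0.1777] [ 0.5828 -0.1025  0.2045]
1395 [ 0.505  -0.2925  0.1802] [ 0.6368 -0.1025  0.22  ]
```

View pics/scenez.png

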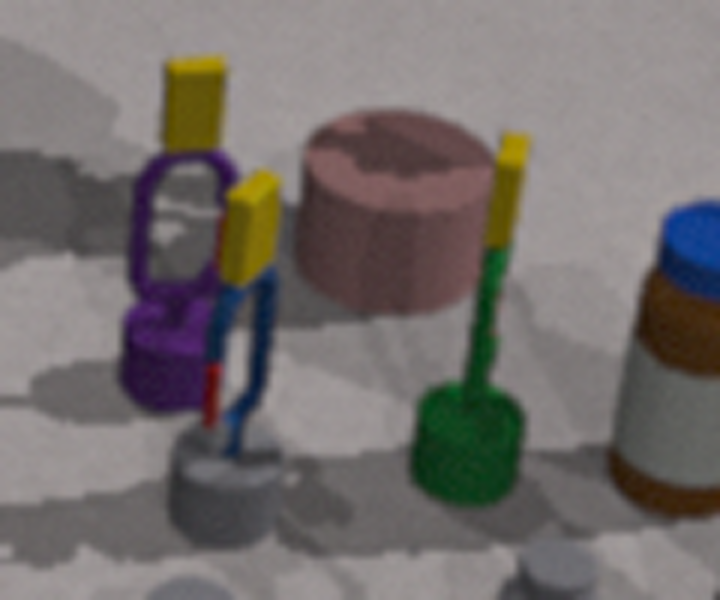

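View pics/topz.png

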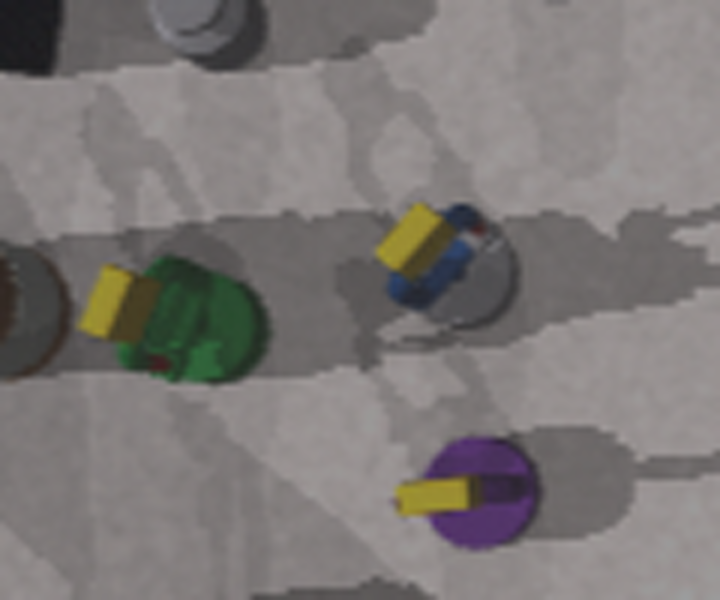

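The mouth of the blue hook, with its red gate, faces roughly (+x,−y). Next I fit the tab, its yaw and the ring by casting rays onto planes at known heights.

```bash
cat >> h.py <<'E'
def ray(s,uv,z):
    K=s['mtx'];T=np.linalg.inv(s['camera_from_world']);uv=np.atleast_2d(np.asarray(uv,float))
    d=np.c_[(uv[:,0]-K[0,2])/K[0,0],(uv[:,1]-K[1,2])/K[1,1],np.ones(len(uv))]@T[:3,:3].T
    return T[:3,3]+d*((z-T[2,3])/d[:,2])[:,None]
def two(a,ua,b,ub):
    def pm(s): return s['mtx']@s['camera_from_world'][:3]
    X=cv2.triangulatePoints(pm(a),pm(b),np.float64(ua).reshape(2,1),np.float64(ub).reshape(2,1)); return (X[:3]/X[3]).ravel()
E
python3 - <<'E'
from h import *
np.set_printoptions(precision=4,suppress=True)
S=dict(np.load('scene0.npz'));T=dict(np.load('top0.npz'))
# tab top face by bright yellow in top view
hsv=cv2.cvtColor(T['img'],cv2.COLOR_RGB2HSV).astype(int)
m=((abs(hsv[...,0]-27)<8)&(hsv[...,1]>150)); m[:,:188]=0;m[:,215:]=0;m[215:]=0;m[:170]=0
v,u=np.nonzero(m)
for nm,mm in (('all',m),('bright',m&(hsv[...,2]>130))):
    v,u=np.nonzero(mm); w=ray(T,np.c_[u,v],.17)
    (c,sz,a)=cv2.minAreaRect((w[:,:2]*1000).astype(np.float32)); 
    C=np.cov(w[:,:2].T);e,V=np.linalg.eigh(C);print(nm,len(w),c,sz,a,w.mean(0),'pca yaw',np.degrees(np.arctan2(V[1,1],V[0,1])),hsv[...,2][mm].min(),hsv[...,2][mm].max())
# scene: yellow cloud
# ring
for n,s,b in (('scene',S,(160,205,150,215)),('top',T,(145,200,325,375))):
    P=cloud(s); mm=np.zeros(P.shape[:2],bool); mm[b[0]:b[1],b[2]:b[3]]=1
    mm&=(P[...,2]>.175)&(P[...,2]<.2)
    v,u=np.nonzero(mm); w=ray(s,np.c_[u,v],.193)[:,:2]
    c=np.array([.545,-.14])
    from scipy.optimize import least_squares
    for it in range(4):
        d=np.hypot(*(w-c).T); k=(d<.042)&(d>.022)
        c=least_squares(lambda c:np.hypot(*(w[k]-c).T)-.032,c,loss='soft_l1',f_scale=.003).x
    print(n,'ring',c,k.sum(), np.median(P[mm][k][:,2]))
# beam & column in top
P=cloud(T);mm=(P[...,2]>.19)&(P[...,2]<.215);mm[:,:365]=0;mm[:,430:]=0;mm[200:]=0;mm[:100]=0
p=P[mm][:,:2]; p=p[np.hypot(*(p-c).T)>.065]; p=p[np.hypot(*(p-c).T)<.15]
vx,vy,x0,y0=cv2.fitLine(p.astype(np.float32),cv2.DIST_HUBER,0,1e-4,1e-4).ravel()
print('beam yaw',np.degrees(np.arctan2(vy,vx)),'line offset of c',np.cross([vx,vy],c-[x0,y0]),len(p))
mm=(P[...,2]>.222)&(P[...,2]<.24);mm[:,:400]=0;mm[:,445:]=0;mm[160:]=0;mm[:100]=0
q=P[mm][:,:2]; print('col',q.mean(0),len(q),np.degrees(np.arctan2(*(q.mean(0)-c)[::-1])),np.linalg.norm(q.mean(0)-c))
# weights heights near ring
for (u,v) in ((344,235),(222,137),(164,152)): print('w',u,v,P[v-3:v+4,u-3:u+4].reshape(-1,3).mean(0))
from scipy.spatial.transform import Rotation as R
print(R.from_quat(r.get_state()['eef_rot']).as_matrix())
E
```

```text
all 56 (513.3447875976562, 188.02029418945312) (10.849190711975098, 22.915956497192383) 43.966796875 [0.5132 0.1879 0.17  ] pca yaw 140.47076390011185 99 156
bright 51 (513.9066162109375, 188.56114196777344) (9.307817459106445, 22.9088191986084) 43.91402816772461 [0.5138 0.188  0.17  ] pca yaw 137.62235179006333 131 156
scene ring [ 0.5435 -0.1386] 330 0.19378361371604552
top ring [ 0.5403 -0.1392] 463 0.19450356232254085
beam yaw -61.558792 line offset of c 0.0004979127747590309 598
col [ 0.6219 -0.2916] 344 -61.83865336479255 0.1728966316107632
w 344 235 [ 0.4022 -0.1501  0.0639]
w 222 137 [0.6455 0.1383 0.0971]
w 164 152 [0.6208 0.2864 0.0616]
[[ 0.3938 -0.0005 -0.9192]
 [ 0.9192 -0.0013  0.3938]
 [-0.0014 -1.     -0.0001]]<stdin>:28: DeprecationWarning: Arrays of 2-dimensional vectors are deprecated. Use arrays of 3-dimensional vectors instead. (deprecated in NumPy 2.0)
```

```bash
python3 -m inch '[[0,0,0,0,0.115,0],[0,0,0,0,0.115,0],[0,0,0,0,0.116,0],[0,0,0,0,0,0]]' 45 30
python3 -m inch '[[-5,0,-25,0,0,0],[-8,0,-38,0,0,0],[-8,0,-38,0,0,0],[-8,0,-38,0,0,0],[-8,0,-38,0,0,0],[-8,0,-38,0,0,0],[-8,0,-38,0,0,0],[-8,0,-38,0,0,0],[-8,0,-38,0,0,0],[-8,0,-38,0,0,0],[-8,0,-38,0,0,0],[0,0,0,0,0,0]]'
cat >> h.py <<'E'
from scipy.spatial.transform import Rotation as R
def rel(p,st=None):
    st=st or r.get_state(); M=R.from_quat(st['eef_rot']).as_matrix()
    return M.T@(np.array(p)-st['tool_pos'])*1000
def yaws():
    st=r.get_state(); M=R.from_quat(st['eef_rot']).as_matrix()
    return st['tool_pos'],np.degrees(np.arctan2(M[1,0],M[0,0])),M[:,1]
E
python3 - <<'E'
from h import *
np.set_printoptions(precision=4,suppress=True)
print(yaws(),rel([.514,.188,.238]),r.get_state()['clock'])
s=r.snapshot('wrist');save('wrist1',s['img']);np.savez('wrist1.npz',**s)
E
```

```text
clock: 0.48
tool_pos: [0.2459, 0.5744, 0.2384]
eef_rot: [0.649, 0.281, -0.281, -0.649]
contact_force: [-0.0, 0.6, -1.0]
opening: 0.72
clock: 1.48
tool_pos: [0.4896, 0.2264, 0.2385]
eef_rot: [0.652, 0.279, -0.278, -0.647]
contact_force: [0.6, 0.3, -0.2]
opening: 0.506
(array([0.4896, 0.2264, 0.2385]), np.float64(46.39489771136158), array([ 0.0032, -0.0061, -1.    ])) [-10.925    0.8603 -44.1298] 1.4833
```

View pics/wrist1.png

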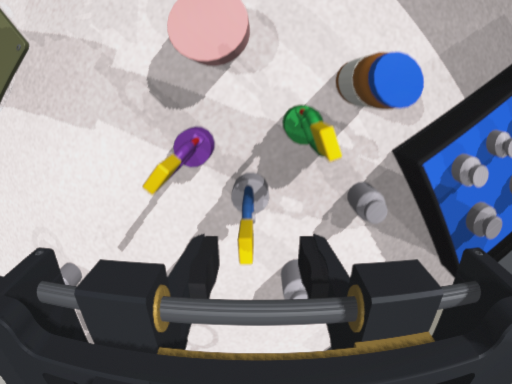

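The wrist view shows the blue-hook mass, with its base at (250,190) and its yellow tab at (246,243). The tab lies nearly in the jaw mid-plane and the gap around it is clear. I'll refine the tab's position from this view.

```bash
cat >> h.py <<'E'
def wrays(s,uv):
    K=s['mtx'];uv=np.atleast_2d(np.asarray(uv,float));d=uv-[K[0,2],K[1,2]];rr=np.hypot(*d.T);th=rr/K[0,0]
    c=np.c_[d/np.maximum(rr,1e-9)[:,None]*np.sin(th)[:,None],np.cos(th)]
    return c
def wpts(s,uv,st):
    c=wrays(s,uv);uv=np.asarray(uv,int);z=s['range_z'][uv[:,1],uv[:,0]]
    p=c*(z/c[:,2])[:,None];A=s['tool_from_camera'];p=p@A[:3,:3].T+A[:3,3]
    return p@R.from_quat(st['eef_rot']).as_matrix().T+st['tool_pos']
def wplane(s,uv,st,z):
    A=s['tool_from_camera'];M=R.from_quat(st['eef_rot']).as_matrix()
    d=wrays(s,uv)@A[:3,:3].T@M.T; o=M@A[:3,3]+st['tool_pos']
    return o+d*((z-o[2])/d[:,2])[:,None]
E
python3 - <<'E'
from h import *
np.set_printoptions(precision=4,suppress=True)
st=r.get_state(); s=r.snapshot('wrist')
hsv=cv2.cvtColor(s['img'],cv2.COLOR_RGB2HSV).astype(int)
m=((abs(hsv[...,0]-27)<8)&(hsv[...,1]>150)); m[:,:225]=0;m[:,270:]=0;m[:205]=0;m[275:]=0
v,u=np.nonzero(m);p=wpts(s,np.c_[u,v],st);print(len(p),p.min(0),p.max(0))
k=p[:,2]>np.percentile(p[:,2],98)-.005
V=hsv[...,2][m];print(np.percentile(V,[5,25,50,75,95]))
t=p[k];print('top face depth',k.sum(),t.mean(0))
w=wplane(s,np.c_[u,v][k],st,.17)[:,:2]
print('rect',cv2.minAreaRect((w*1000).astype(np.float32)))
print('u',u[k].min(),u[k].max(),v[k].min(),v[k].max())
E
```

```text
578 [0.4265 0.1788 0.0671] [0.5264 0.2871 0.3842]
[169. 179. 219. 232. 237.]
top face depth 328 [0.5102 0.1907 0.1708]
rect ((507.5290832519531, 192.89979553222656), (10.66199016571045, 32.81000518798828), 48.96881103515625)
u 237 250 234 268
```

Run:
```python
from h import *
np.set_printoptions(precision=4,suppress=True)
st=r.get_state(); s=r.snapshot('wrist')
hsv=cv2.cvtColor(s['img'],cv2.COLOR_RGB2HSV).astype(int)
m=((abs(hsv[...,0]-27)<8)&(hsv[...,1]>150)); m[:,:225]=0;m[:,270:]=0;m[:205]=0;m[275:]=0
v,u=np.nonzero(m);p=wpts(s,np.c_[u,v],st);V=hsv[...,2][m]
for a,b in((150,200),(200,255)):
    k=(V>a)&(V<=b);w=wplane(s,np.c_[u,v][k],st,.17)[:,:2]
    print(a,k.sum(),'u',u[k].min(),u[k].max(),'v',v[k].min(),v[k].max(),np.median(p[k],0),np.percentile(p[k][:,2],[5,95]))
    print(cv2.minAreaRect((w*1000).astype(np.float32)),w.mean(0))
k=(V>200); w=wplane(s,np.c_[u,v][k],st,.17); print('tool offset',rel(w.mean(0),st))
save('tabz',cv2.resize(s['img'][200:280,210:300],None,fx=7,fy=7,interpolation=cv2.INTER_NEAREST))
```

```text
150 258 u 235 249 v 229 257 [0.5034 0.1968 0.1518] [0.1332 0.1668]
((499.5029296875, 201.559814453125), (11.624929428100586, 26.03547477722168), 44.9318962097168) [0.4977 0.204 ]
200 313 u 235 248 v 248 272 [0.5109 0.1897 0.1696] [0.168  0.1706]
((510.9809265136719, 189.7118682861328), (10.854501724243164, 23.854618072509766), 47.56917190551758) [0.511  0.1899]
tool offset [-14.5493  68.5761 -48.9482]
```

View pics/tabz.png

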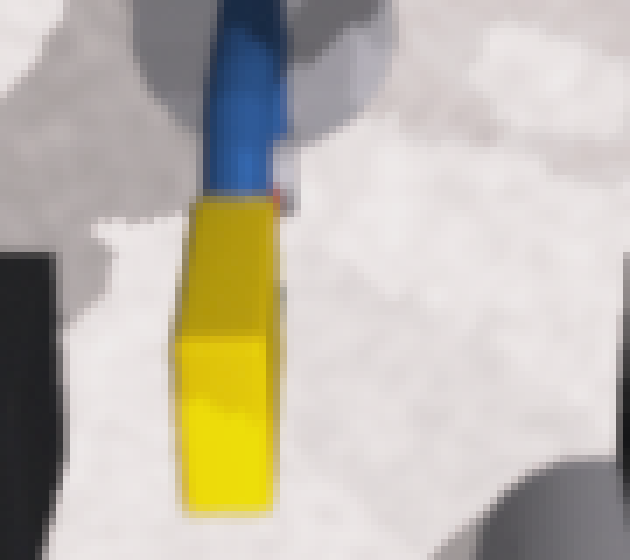

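```bash
python3 -m inch '[[-7,0,-23,0,0.01,0],[-7.5,0,-23.5,0,0,0],[0,0,0,0,0,0],[0,26,0,0,0,0],[0,26,0,0,0,0],[0,26,0,0,0,0],[0,20,0,0,0,0],[0,6,0,0,0,0],[0,0,0,0,0,0],[0,0,0,0,0,0]]'
python3 - <<'E'
from h import *
np.set_printoptions(precision=4,suppress=True)
print(yaws(),rel([.5122,.189,.134]))
s=r.snapshot('wrist');save('wrist2',s['img'])
E
```

```text
clock: 2.47
tool_pos: [0.508, 0.1951, 0.1352]
eef_rot: [-0.649, -0.28, 0.279, 0.65]
contact_force: [-0.0, -0.2, 0.9]
opening: 0.509
(array([0.508 , 0.1951, 0.1352]), np.float64(46.54991465782863), array([ 0.0002,  0.0009, -1.    ])) [-1.4873  1.2058 -7.2538]
```

View pics/wrist2.png

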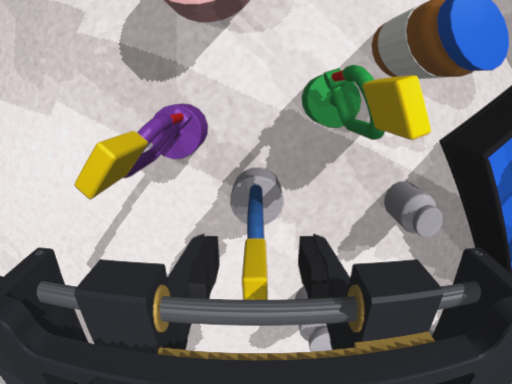

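The tab is centred between the fingers at (256,270). I nudge forward and grip it.

```bash
python3 -m inch '[[-1,1,-7,0,0,0],[0,0,0,0,0,0],[0,0,0,0,0,0]]'
python3 -m inch '[[0,0,0,0,0,0],[0,0,0,0,0,0],[0,0,0,0,0,0],[0,0,0,0,0,0],[0,0,0,0,0,0],[0,0,0,0,0,0],[0,0,0,0,0,0],[0,0,0,0,0,0]]' 0 60
python3 -m inch '[[0,-5,0,0,0,0],[0,-15,0,0,0,0],[0,-20,0,0,0,0],[0,-30,0,0,0,0],[0,-30,0,0,0,0],[0,-30,0,0,0,0],[0,-15,0,0,0,0],[0,0,0,0,0,0],[0,0,0,0,0,0]]'
python3 - <<'E'
from h import *
np.set_printoptions(precision=4,suppress=True)
print(yaws())
s=r.snapshot('wrist');save('wrist3',s['img'])
s=r.snapshot('scene');save('scene3',cv2.resize(s['img'][100:250,230:420],None,fx=4,fy=4))
E
```

```text
clock: 2.77
tool_pos: [0.5135, 0.1875, 0.1346]
eef_rot: [0.65, 0.279, -0.278, -0.65]
contact_force: [0.1, -0.7, -0.5]
opening: 0.51
clock: 3.43
tool_pos: [0.5127, 0.1881, 0.1337]
eef_rot: [-0.65, -0.279, 0.279, 0.65]
contact_force: [0.3, -0.1, -0.6]
opening: 0.13
clock: 4.18
tool_pos: [0.512, 0.1878, 0.2786]
eef_rot: [0.65, 0.278, -0.279, -0.65]
contact_force: [-0.9, -1.4, -5.2]
opening: 0.123
(array([0.512 , 0.1878, 0.2786]), np.float64(46.41042094167325), array([-0.0003, -0.0002, -1.    ]))
```

View pics/wrist3.png

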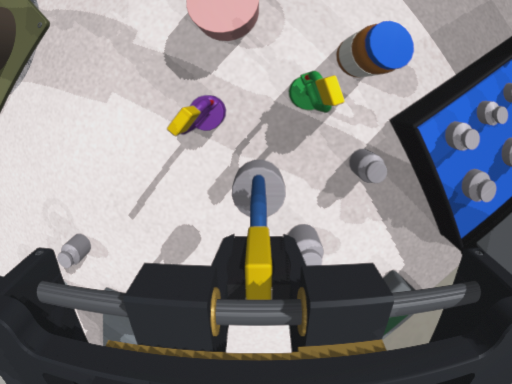

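View pics/scene3.png

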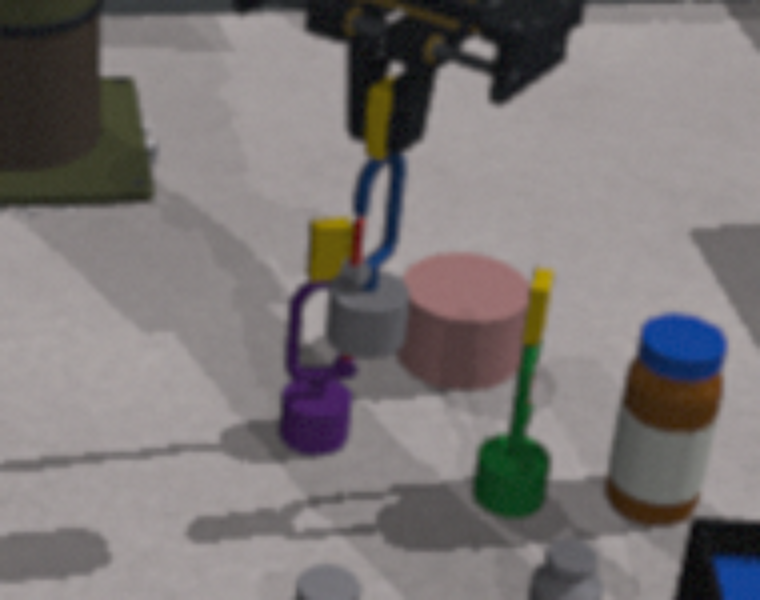

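The mass is lifted cleanly and the load reads about 5 N. Next I turn to the ring's axis and go to a staging point 65 mm out from the bar.

```bash
python3 -m inch '[[0,0,0,0,0.05,0],[0,0,0,0,0.08,0],[0,0,0,0,0.08,0],[0,0,0,0,0.07,0],[0,0,0,0,0.036,0],[-5,0,-8,0,0,0],[-10,0,-16,0,0,0],[-13,0,-21,0,0,0],[-13,0,-21,0,0,0],[-13,0,-21,0,0,0],[-13,0,-21,0,0,0],[-13,0,-21,0,0,0]]'
python3 -m inch '[[-13,0,-21,0,0,0],[-13,3,-21,0,0,0],[-12,8,-18,0,0,0],[-7,11,-10,0,0,0],[-3,7,-5,0,0,0],[0,4,0,0,0,0],[0,0,0,0,0,0],[0,0,0,0,0,0],[0,0,0,0,0,0],[0,0,0,0,0,0]]'
python3 - <<'E'
from h import *
np.set_printoptions(precision=4,suppress=True)
print(yaws(),rel([.496,-.0536,.2457]))
for n in('scene','top','wrist'):
    st=r.get_state();s=r.snapshot(n);np.savez(n+'4.npz',**s);save(n+'4',s['img'])
    if n=='scene': save('scene4z',cv2.resize(s['img'][90:240,100:290],None,fx=4,fy=4))
    if n=='top': save('top4z',cv2.resize(s['img'][110:260,250:440],None,fx=4,fy=4))
E
```

```text
clock: 5.28
tool_pos: [0.5019, 0.0344, 0.2774]
eef_rot: [0.686, 0.172, -0.174, -0.686]
contact_force: [0.5, -0.6, -5.1]
opening: 0.13
clock: 6.12
tool_pos: [0.4971, -0.0511, 0.2461]
eef_rot: [-0.685, -0.174, 0.173, 0.686]
contact_force: [-0.2, -0.0, -5.1]
opening: 0.131
(array([ 0.4971, -0.0511,  0.2461]), np.float64(28.424807260947947), array([ 0.0011,  0.0005, -1.    ])) [-2.1301  0.4068 -1.7055]
```

View pics/scene4z.png

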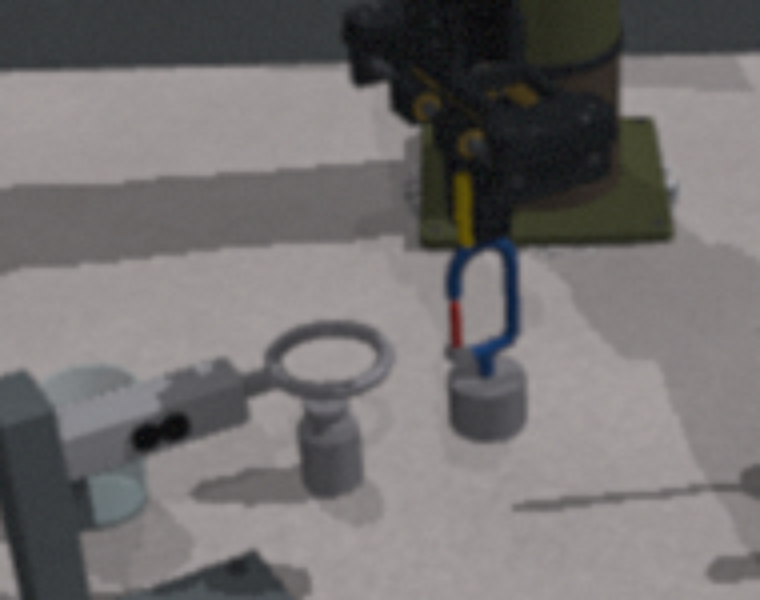

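View pics/top4z.png

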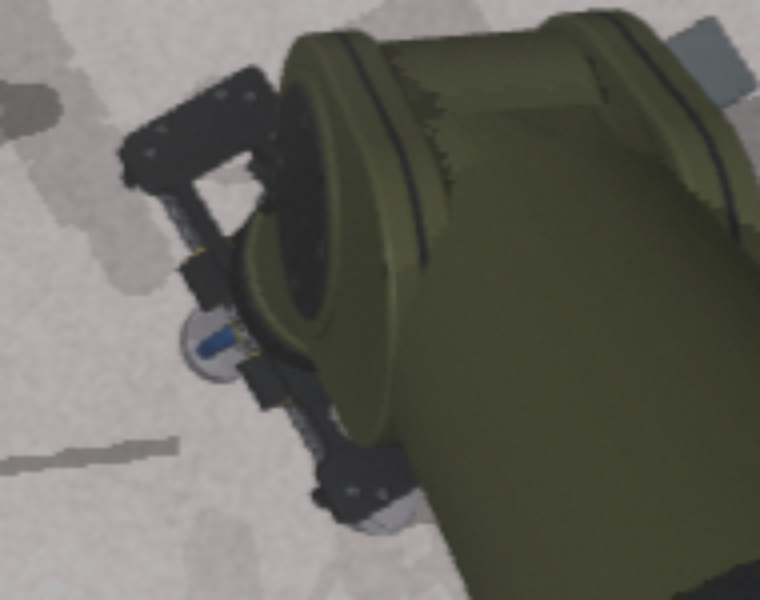

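View pics/wrist4.png

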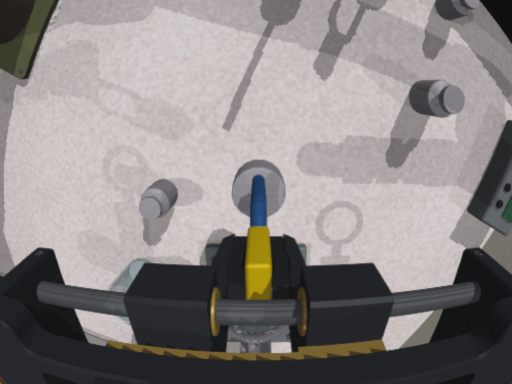

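View pics/scene4.png

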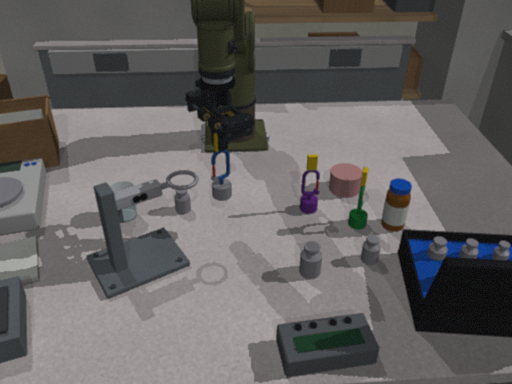

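Run:
```python
from h import *
np.set_printoptions(precision=4,suppress=True)
S=dict(np.load('scene4.npz'));P=cloud(S)
T=dict(np.load('top4.npz'));Q=cloud(T)
d=np.array([.474,-.88]);e=np.array([.88,.474]);c=np.array([.542,-.139])
hsv=cv2.cvtColor(S['img'],cv2.COLOR_RGB2HSV).astype(int)
# blue/red/yellow pieces
H,Sa=hsv[...,0],hsv[...,1]
b=np.zeros(H.shape,bool);b[110:190,205:240]=1
for nm,m in dict(yellow=(abs(H-27)<8)&(Sa>150),blue=(H>105)&(H<128)&(Sa>110),red=((H<8)|(H>172))&(Sa>150)).items():
    m=m&b;p=P[m];v,u=np.nonzero(m)
    print(nm,m.sum(),'uv',u.min(),u.max(),v.min(),v.max(),'med',np.median(p,0),'zmin/max',p[:,2].min(),p[:,2].max())
    L=(p[:,:2]-c)@d; print('  along ringx',np.percentile(L,[5,50,95]),'lat',np.percentile((p[:,:2]-c)@e,[5,50,95]))
# steel cylinder bottom
m=(P[...,2]>.105)&(P[...,2]<.155);m[:,:205]=0;m[:,240:]=0;m[:165]=0;m[205:]=0
p=P[m];L=(p[:,:2]-c)@d; print('cyl',m.sum(),'along',L.min(),L.max(),'lat',((p[:,:2]-c)@e).min(),((p[:,:2]-c)@e).max(),'z',p[:,2].min(),p[:,2].max())
# ring from scene4
from scipy.optimize import least_squares
mm=np.zeros(H.shape,bool);mm[160:205,150:202]=1;mm&=(P[...,2]>.175)&(P[...,2]<.2)
w=P[mm][:,:2];cc=c.copy()
for i in range(4):
    r_=np.hypot(*(w-cc).T);k=(r_<.042)&(r_>.022);cc=least_squares(lambda x:np.hypot(*(w[k]-x).T)-.032,cc,loss='soft_l1',f_scale=.003).x
print('ring',cc,'tcp rel ring: along',(np.array([.4971,-.0511])-cc)@d,'lat',(np.array([.4971,-.0511])-cc)@e)
```

```text
yellow 91 uv 205 232 112 150 med [ 0.5051 -0.0593  0.2691] zmin/max 0.24329768013928887 0.344223407133812
  along ringx [-0.112  -0.0879 -0.0844] lat [-0.0109  0.0057  0.0295]
blue 148 uv 212 228 120 183 med [ 0.4984 -0.0458  0.2145] zmin/max 0.15033091687295774 0.8167720342434757
  along ringx [-0.1171 -0.1011 -0.0772] lat [0.0026 0.006  0.0205]
red 15 uv 213 214 166 175 med [ 0.5079 -0.0679  0.1897] zmin/max 0.17787190140983644 0.2036028198614318
  along ringx [-0.0804 -0.0788 -0.077 ] lat [0.0018 0.0038 0.0071]
cyl 371 along -0.12217847226822723 -0.07427055278456249 lat -0.016805811771337744 0.02912657351617342 z 0.11228365634416271 0.15469023200700083
ring [ 0.5432 -0.1385] tcp rel ring: along -0.09879696886229501 lat 0.0008223038946896492
```

Fits from this view put the hook about 66 mm from the bar, with a lateral error of roughly 2 mm and the height correct (underside 0.112). I approach to just short of contact, then press in slowly.

```bash
python3 -m inch '[[-1,0,-6,0,0,0],[-1,0,-10,0,0,0],[0,0,-10,0,0,0],[0,0,-6,0,0,0],[0,0,-4,0,0,0],[0,0,-3,0,0,0],[0,0,-3,0,0,0],[0,0,-3,0,0,0],[0,0,-3,0,0,0],[0,0,0,0,0,0]]'
python3 - <<'E'
from h import *
np.set_printoptions(precision=4,suppress=True)
print(yaws(),r.get_state()['contact_force'],r.get_state()['moment'])
s=r.snapshot('scene');np.savez('scene5.npz',**s);save('scene5z',cv2.resize(s['img'][100:220,130:270],None,fx=5,fy=5))
E
```

```text
clock: 7.1
tool_pos: [0.5174, -0.0951, 0.2454]
eef_rot: [-0.685, -0.173, 0.173, 0.686]
contact_force: [-1.0, 3.7, -7.7]
opening: 0.131
(array([ 0.5174, -0.0951,  0.2454]), np.float64(28.323158987871917), array([-0.0008,  0.0008, -1.    ])) [-0.9803  3.743  -7.6926] [0.9491 0.4048 0.0343]
```

View pics/scene5z.png

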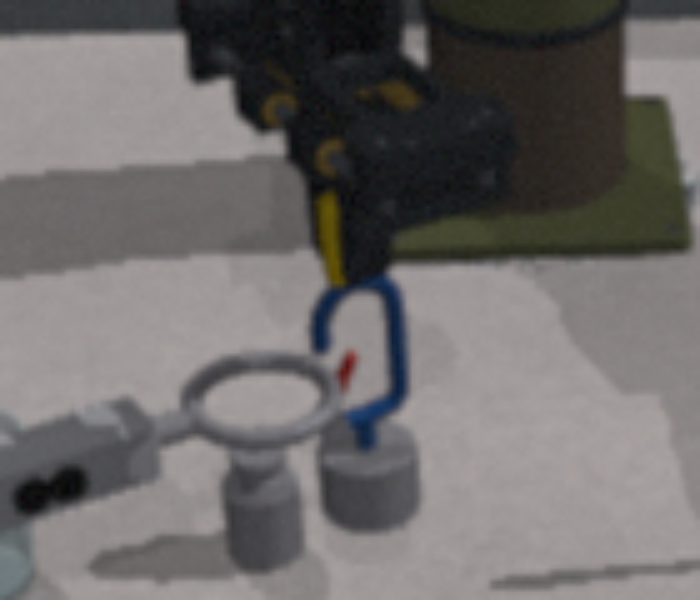

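The bar has entered the mouth. The red gate at (345,370) is swinging in and the hook has tilted slightly. I keep pushing.

```bash
python3 -m inch '[[0,0,-3,0,0,0],[0,0,-3,0,0,0],[0,0,-3,0,0,0],[0,0,-3,0,0,0],[0,0,-3,0,0,0],[0,0,-3,0,0,0],[0,0,-2,0,0,0],[0,0,0,0,0,0],[0,0,0,0,0,0]]'
python3 - <<'E'
from h import *
np.set_printoptions(precision=4,suppress=True)
print(yaws(),r.get_state()['contact_force'],r.get_state()['moment'])
s=r.snapshot('scene');np.savez('scene6.npz',**s);save('scene6z',cv2.resize(s['img'][100:220,130:270],None,fx=5,fy=5))
s=r.snapshot('wrist');save('wrist6',s['img'])
E
```

```text
clock: 7.9
tool_pos: [0.527, -0.1135, 0.2455]
eef_rot: [0.686, 0.173, -0.173, -0.685]
contact_force: [-1.2, 3.3, -7.7]
opening: 0.128
(array([ 0.527 , -0.1135,  0.2455]), np.float64(28.290998390817332), array([-0.    , -0.0006, -1.    ])) [-1.2055  3.2705 -7.7415] [ 0.5723  0.2962 -0.0115]
```

View pics/scene6z.png

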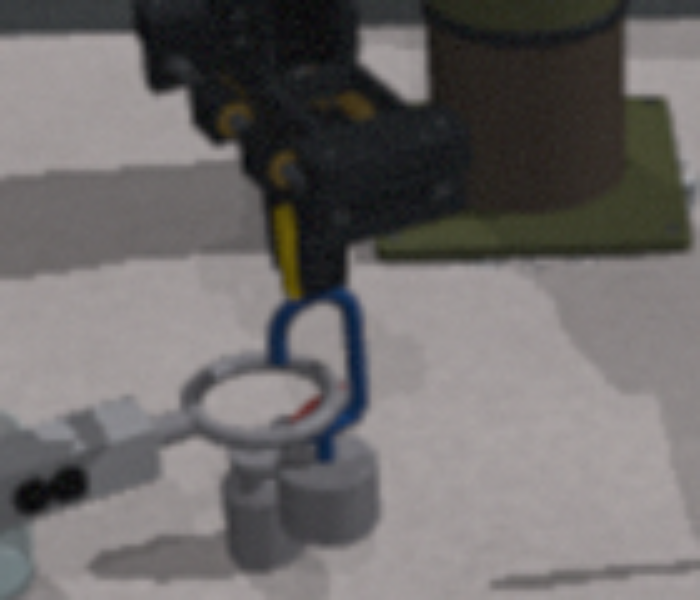

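View pics/wrist6.png

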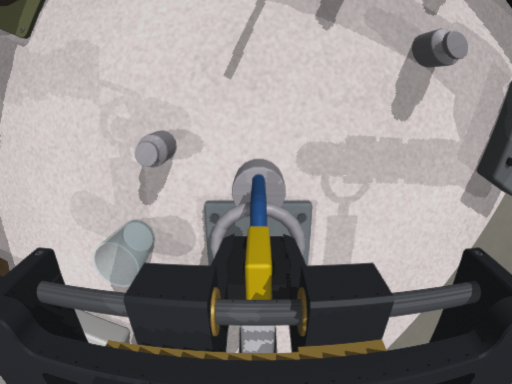

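The bar is now inside the hook, near the axis, with the gate pushed far in (red at (305,410)). The wrist view shows it laterally centred with no slip. I lower it into the bowl.

```bash
python3 -m inch '[[0,3,0,0,0,0],[0,4,0,0,0,0],[0,4,0,0,0,0],[0,4,0,0,0,0],[0,4,0,0,0,0],[0,4,0,0,0,0],[0,4,0,0,0,0],[0,4,0,0,0,0],[0,2,0,0,0,0],[0,1,0,0,0,0],[0,0,0,0,0,0]]'
python3 - <<'E'
from h import *
np.set_printoptions(precision=4,suppress=True)
print(yaws(),r.get_state()['contact_force'],r.get_state()['moment'])
s=r.snapshot('scene');np.savez('scene7.npz',**s);save('scene7z',cv2.resize(s['img'][100:220,130:270],None,fx=5,fy=5))
E
```

```text
clock: 8.92
tool_pos: [0.527, -0.1131, 0.2115]
eef_rot: [-0.686, -0.173, 0.173, 0.686]
contact_force: [-0.8, 0.8, -5.7]
opening: 0.129
(array([ 0.527 , -0.1131,  0.2115]), np.float64(28.30677179333844), array([-0.0003,  0.0001, -1.    ])) [-0.7893  0.7526 -5.7477] [0.001  0.0434 0.0145]
```

View pics/scene7z.png

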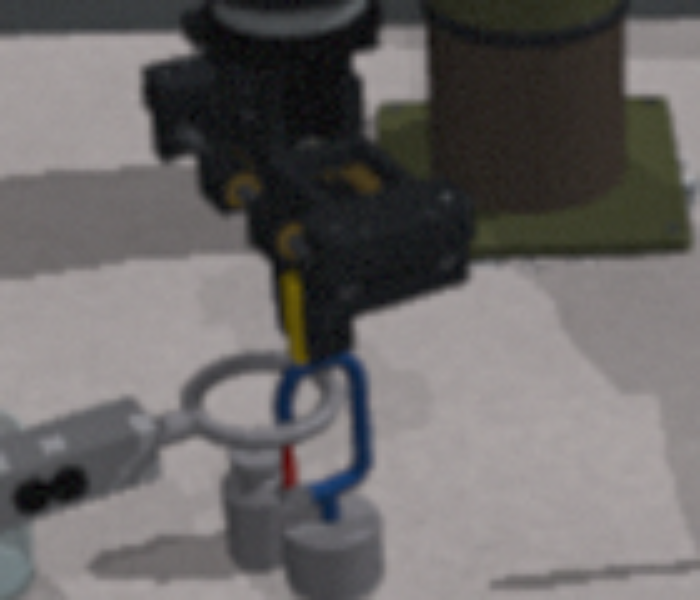

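The gate has snapped shut (red upright at (290,465)) with the bar inside. I lower until the ring takes the load.

```bash
python3 -m inch '[[0,1,0,0,0,0],[0,1,0,0,0,0],[0,0,0,0,0,0],[0,0,0,0,0,0]]'
python3 -m inch '[[0,0.7,0,0,0,0],[0,0,0,0,0,0],[0,0,0,0,0,0]]'
python3 - <<'E'
from h import *
np.set_printoptions(precision=4,suppress=True)
for i in range(3): print(r.get_state()['contact_force'],r.get_state()['moment'],r.get_state()['tool_pos']); r.snapshot('wrist')
E
```

```text
clock: 9.3
tool_pos: [0.5271, -0.113, 0.2097]
eef_rot: [-0.686, -0.173, 0.173, 0.686]
contact_force: [0.4, 0.1, -5.5]
opening: 0.126
clock: 9.55
tool_pos: [0.5272, -0.1131, 0.2093]
eef_rot: [0.686, 0.173, -0.173, -0.686]
contact_force: [-0.4, -0.3, -1.4]
opening: 0.129
[-0.4365 -0.3493 -1.3831] [-0.0476  0.2181 -0.0657] [ 0.5272 -0.1131  0.2093]
[-0.9191  0.1309 -0.8114] [-0.0011  0.2768 -0.0113] [ 0.5272 -0.1131  0.2093]
[-0.9729 -0.2154 -0.1826] [-0.0285  0.2297 -0.0133] [ 0.5272 -0.1131  0.2093]
```

The load is now on the ring: Fz has gone from −5.5 N to about −0.5 N. I ease the grip first so the mass settles with damping, then open.

```bash
python3 -m inch '[[0,0.5,0,0,0,0],[0,0,0,0,0,0],[0,0,0,0,0,0],[0,0,0,0,0,0],[0,0,0,0,0,0],[0,0,0,0,0,0]]' - 3
python3 -m inch '[[0,0,0,0,0,0],[0,0,0,0,0,0],[0,0,0,0,0,0],[0,0,0,0,0,0],[0,0,0,0,0,0],[0,0,0,0,0,0],[0,0,0,0,0,0],[0,0,0,0,0,0]]' 45
python3 - <<'E'
from h import *
np.set_printoptions(precision=4,suppress=True)
print(yaws(),r.get_state()['contact_force'])
s=r.snapshot('scene');save('scene8z',cv2.resize(s['img'][100:220,130:270],None,fx=5,fy=5))
s=r.snapshot('wrist');save('wrist8',s['img'])
E
```

```text
clock: 10.2
tool_pos: [0.5277, -0.1132, 0.2089]
eef_rot: [0.686, 0.173, -0.172, -0.685]
contact_force: [0.4, -0.7, 4.5]
opening: 0.135
clock: 10.87
tool_pos: [0.527, -0.113, 0.2085]
eef_rot: [-0.686, -0.173, 0.173, 0.686]
contact_force: [0.3, 0.1, 0.2]
opening: 0.509
(array([ 0.527 , -0.113 ,  0.2085]), np.float64(28.307312035925037), array([-0.0001,  0.0001, -1.    ])) [0.2862 0.1258 0.2112]
```

View pics/scene8z.png

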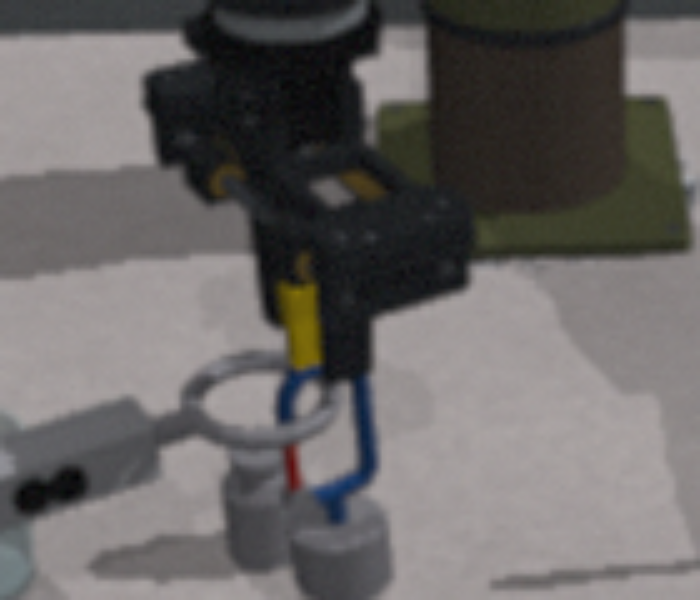

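View pics/wrist8.png

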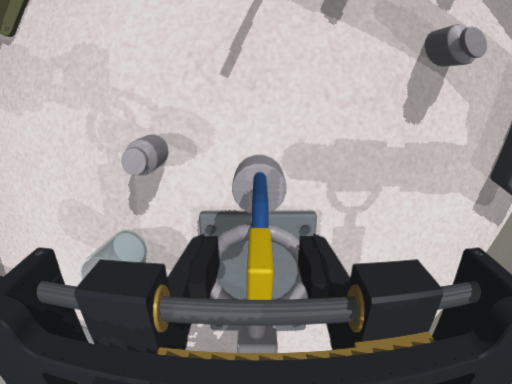

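The mass is released, hanging with the gate shut and the fingers clear of the tab on both sides. I retreat straight up and then back.

```bash
python3 -m inch '[[0,-6,0,0,0,0],[0,-12,0,0,0,0],[0,-20,0,0,0,0],[0,-25,0,0,0,0],[0,-25,0,0,0,0],[0,-15,0,0,0,0],[0,-5,5,0,0,0],[0,0,20,0,0,0],[0,0,30,0,0,0],[0,0,30,0,0,0],[0,0,15,0,0,0],[0,0,0,0,0,0]]'
python3 -m inch '[[0,0,0,0,0,0],[0,0,0,0,0,0],[0,0,0,0,0,0],[0,0,0,0,0,0],[0,0,0,0,0,0],[0,0,0,0,0,0],[0,0,0,0,0,0],[0,0,0,0,0,0],[0,0,0,0,0,0],[0,0,0,0,0,0],[0,0,0,0,0,0],[0,0,0,0,0,0]]'
python3 - <<'E'
from h import *
np.set_printoptions(precision=4,suppress=True)
print(yaws(),r.get_state()['contact_force'])
for i in range(9):
    s=r.snapshot('scene'); hsv=cv2.cvtColor(s['img'],cv2.COLOR_RGB2HSV).astype(int)
    H,S=hsv[...,0],hsv[...,1]; b=np.zeros(H.shape,bool);b[140:225,175:220]=1
    o=[]
    for m in ((abs(H-27)<8)&(S>150),(H>105)&(H<128)&(S>110),((H<8)|(H>172))&(S>150)):
        v,u=np.nonzero(m&b); o+=[u.mean(),v.mean(),len(u)]
    print(np.round(o,2))
save('scene9',s['img']);save('scene9z',cv2.resize(s['img'][100:220,130:270],None,fx=5,fy=5))
s=r.snapshot('wrist');save('wrist9',s['img'])
E
```

```text
clock: 11.97
tool_pos: [0.4773, -0.021, 0.3161]
eef_rot: [-0.684, -0.174, 0.176, 0.686]
contact_force: [-0.4, -0.8, -0.2]
opening: 0.513
clock: 12.97
tool_pos: [0.4797, -0.025, 0.3165]
eef_rot: [-0.686, -0.173, 0.173, 0.686]
contact_force: [0.8, -0.0, -0.8]
opening: 0.511
(array([ 0.4797, -0.025 ,  0.3165]), np.float64(28.310969681367084), array([ 0.0001,  0.0001, -1.    ])) [ 0.8386 -0.0222 -0.7659]
[191.97 163.37 173.   197.37 186.5  132.   188.33 194.17  12.  ]
[192.01 163.4  174.   197.23 186.1  130.   188.27 194.18  11.  ]
[192.03 163.4  173.   197.23 186.21 129.   188.33 194.17  12.  ]
[191.99 163.46 175.   197.25 186.5  129.   188.33 194.17  12.  ]
[191.99 163.46 175.   197.19 186.46 128.   188.36 193.91  11.  ]
[192.06 163.44 174.   197.08 186.45 124.   188.27 194.18  11.  ]
[191.99 163.46 175.   197.17 186.41 126.   188.27 194.18  11.  ]
[192.   163.51 176.   197.27 186.36 131.   188.33 194.17  12.  ]
[192.01 163.4  174.   197.24 186.44 128.   188.27 193.91  11.  ]
```

View pics/scene9z.png

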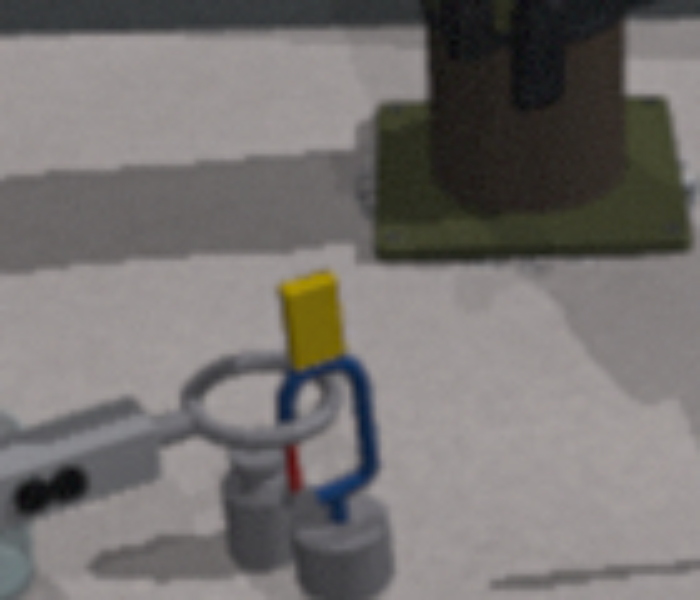

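View pics/scene9.png

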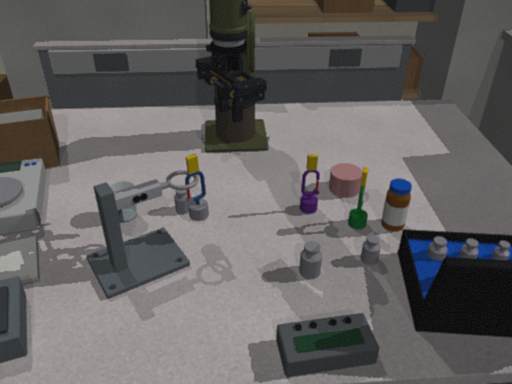

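Run:
```python
from h import *
np.set_printoptions(precision=4,suppress=True)
d=np.array([.474,-.88]);e=np.array([.88,.474]);c=np.array([.5432,-.1385])
for n in('scene','top'):
    s=r.snapshot(n);P=cloud(s);save(n+'10',cv2.resize(s['img'][110:260,280:440] if n=='top' else s['img'],None,fx=2,fy=2))
    hsv=cv2.cvtColor(s['img'],cv2.COLOR_RGB2HSV).astype(int);H,S=hsv[...,0],hsv[...,1]
    near=np.hypot(*(P[...,:2]-(c-.032*d)).transpose(2,0,1))<.05
    Y=near&(abs(H-27)<8)&(S>150);B=near&(H>105)&(H<128)&(S>110);Rr=near&((H<8)|(H>172))&(S>150);C=near&(P[...,2]>.07)&(P[...,2]<.125)&(S<60)
    for nm,m in dict(Y=Y,B=B,R=Rr,C=C).items():
        p=P[m]
        if len(p)<3: continue
        L=(p[:,:2]-c)@d;l=(p[:,:2]-c)@e
        print(n,nm,len(p),'along',np.round(np.percentile(L,[2,50,98]),4),'lat',np.round(np.percentile(l,[2,50,98]),4),'z',np.round(np.percentile(p[:,2],[2,50,98]),4))
P0=cloud(dict(np.load('top0.npz')))
print(r.get_state()['clock'])
```

```text
scene Y 173 along [-0.0386 -0.0263 -0.0156] lat [-0.0029  0.0037  0.007 ] z [0.2072 0.2282 0.2463]
scene B 134 along [-0.052  -0.038  -0.0101] lat [-0.0013  0.0024  0.0054] z [0.1176 0.1651 0.2013]
scene R 10 along [-0.0144 -0.012  -0.0114] lat [-0.0017  0.0009  0.0031] z [0.1385 0.1477 0.1606]
scene C 364 along [-0.0545 -0.0297 -0.0117] lat [-0.0139  0.0125  0.0229] z [0.0781 0.1047 0.1131]
13.5667
```

```bash
python3 -c "
from plant import r
print(r.finish_job())"
```

```text
the job is handed in; nothing more can be done
None
```

The check mass is hanging from the ring by the bowl of its hook, and I handed the job in at about 13.6 s. I gripped the blue-hooked mass by its tab and turned it in line with the stand. I pushed its mouth onto the ring's free side until the gate gave way, then lowered it into the bowl. The load passed to the ring, and I eased the grip, opened the fingers and backed the arm away.

**What the last checks showed:**
- **Gate:** the red gate is shut with the bar inside the hook.
- **Height:** the tab top is at about 0.246 m, where 0.245 m was expected for the bar in the bowl.
- **Stillness:** nine pictures in a row, taken about 1.5 s after the fingers opened, showed no visible movement of the tab or gate.
- **Robot:** the gripper is well clear and touching nothing, and the contact force reads about zero.
- **Other weights:** in the last scene picture all three stand where they were. I judged that by eye and did not re-measure their positions.

**What disagreed:**
- The mass hangs with a small steady lean of about 2 to 3 degrees. I put it down to friction between bar and bowl and left it alone.
- The two cameras differed by about 3 mm on both the ring's centre and the tab, so I used averages.
- While the gate was being pushed in, the hook seemed to tilt slightly in the grip. It was back in place once the bar was in.

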